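# Tip the test nuts into the tray and hold the sensor boom at its mark

## Robot

A 6-joint arm with a two-finger parallel gripper is mounted at the origin on the work surface. World frame = base frame: x ahead of the robot, y to its left, z up, the work surface at z = 0. Lengths are in m, angles in degrees, forces in N, time in s.
With the tool pointing down it reaches from about 0.35 to 0.725 m from the base axis. Payload 6 kg.
Tool frame: the origin (TCP) lies at the very end of the fingers, on their centre line; the grasp point (between the pads) lies 19 mm behind it; y points along the fingers, x is the direction in which the jaws open and shut, and the axes are right-handed (so a half turn about y gives the same grasp; the last joint's range is limited). The gripper opens to 85 mm and grips with 20 to 120 N. Pads are 22 mm wide; open, the fingers measure 114 mm over their backs; the gripper's body (76 mm by 85 mm) begins 54 mm behind the grasp point. The pads swing forward as they close: fully open they stand 13 mm farther back than shut.
Start: joints at [-50.036, 2.303, 4.859, 0, -92.561, -19.12], TCP at [0.214, -0.561, 0.231] pointing down, gripper open.
Joint ranges: [-146.85, 146.85], [-73.84, 115.35], [-62.03, 85.46], [-188.31, 113.3], [-161.28, -10.13], [-171.36, 171.36]. Speed limits (degrees/s): [147.25, 147.25, 172.46, 180, 180, 180].

## Interface

Orientations are given as a 3x3 rotation matrix whose columns are the frame's x, y, z axes.
In Python, from workcell import state, snapshot, get_calibration, job_done gives the robot as it stands.
- The arm moves only by the tool servo_tool, never from a script. Its argument "plan" is text: rows parted by semicolons, each of 7 numbers parted by spaces: the opening, from -1 (shut) to 1 (fully open), then the shift along the world's x, y, z in mm, then the turn, a rotation vector about the world's x, y, z in degrees. In form: grip dx dy dz wx wy wz; .... A call has 1 to 10 rows; each row shifts and turns the pose as measured when the row begins; what a row does not reach is not made up. A row lasts 1/8 s, in which the tool goes at most 62.5 mm and 10.7 degrees, less where a joint would pass 70% of its speed; a pose out of reach is approached as far as the arm can. A call with a gripper value outside its range is refused whole. The fingers move at their own pace and stop on an object; the grip force is fixed at half the most. Time passes only in rows, so rows that do not move let the fingers close. It gives the time, the measured TCP pose, the force and the opening at its end, in the units of the state.
- state(): the state, without advancing time (a new reading comes with each control period).
- snapshot(name): name is "side" or "top" or "wrist"; returns (picture, depth): 420x560x3 uint8, blue, green, red; 420x560 float32, m along the optical axis (not along the pixel's ray), 0 where there is no reading.
- get_calibration(name): a dict with "intrinsics" (3x3 intrinsics, pixels), "R" (3x3) and "t" (3): a world point X has camera coordinates R X + t; the wrist camera has in their place "hand_eye" (4x4, takes a point from camera to tool coordinates, whose origin is the TCP and whose axes are the tool frame's). Camera axes: x right, y down, z forward; pixel columns grow to the right and rows downward; lengths in m; the calibration is good to about 2 mm. A picture is of the moment at which its call begins: read the wrist's pose just before it. get_calibration takes no time and is no camera call.
- job_done(): hands the job in, once; it reports no verdict.
The state is a dict: "time": time; "qpos": joint angles; "joint_vel": joint speeds; "effort": joint torques, N m; "tcp_pos": TCP position; "tool_rot": TCP orientation; "force": force on the tool from outside, world axes, zero at the start; "ft_torque": the same for the moment, N m; "gripper_width": opening from 0.0 (shut) to 1.0 (fully open).
Only numpy, scipy, OpenCV 4.12 (cv2) and the standard library are available. Lean on these libraries where they do the work, as an engineer would, in place of code of your own. Each camera call takes 0.05 s, during which the arm holds its last target.

## Task

On the sensor test station, turn the crank of the tipping cup until all four steel nuts have fallen into the catch tray, and turn the cup back upright. Then squeeze the lock button in the side of the boom's handle, keep it squeezed, and draw the boom out until its pointer stands at the line of the clip on the scale, to within half a scale division (5 mm). A spring pulls the boom back, so finish while still gripping the handle with the button squeezed and the boom at rest at the mark, and leave the other things on the table where they are.

Things in the scene. Friction and masses are not known exactly. Their poses are not given: they have to be found in the camera images.
- tray (a point): centre of the inner floor of the steel catch tray on the station's base plate (15 mm above the table). Inside 114 mm (x) by 174 mm (y), walls 3 mm thick, their tops 39 mm above this floor. This point's axes are the station's axes: x away from the robot, towards the tipping cup; y the way the boom extends (robot's left); z up. The station is fixed
- pivot (a point): point on the cup's level hinge axis (which runs along station y), beside the middle of the crank's grip, 112 mm above the table; axes as the station's
- crank (a point): middle of the crank's grip: a round black bar, 14 mm thick, 58 mm long, along station y, on the cup's -y side (side post 41 mm from here in +y). It circles the pivot at 55 mm radius: with the cup upright 51.7 mm in +x and 18.8 mm above it, then up, over the top and down on the -x side, always above the pivot. Pinch it from above along station x: it turns between vertical fingers
- cup (a joint): angle of the tipping cup (rad): 0 upright, at its stop; grows as it tips towards -x (towards the robot, over the tray) to its other stop at 2.3. It stays where it is left (friction 0.12 N m, about 2.2 N at the crank). Steel cup 66 mm tall, 72 mm wide at the rim, 54 mm at the base, between two posts; tip it right to the stop to empty it
- nut0_c (a point): centre of a steel square nut, 16 x 16 x 11 mm, 20 g; four of them lie in the cup at the start
- nut1_c (a point): centre of a steel square nut, 16 x 16 x 11 mm, 20 g; four of them lie in the cup at the start
- nut2_c (a point): centre of a steel square nut, 16 x 16 x 11 mm, 20 g; four of them lie in the cup at the start
- nut3_c (a point): centre of a steel square nut, 16 x 16 x 11 mm, 20 g; four of them lie in the cup at the start
- handle (a point): centre line of the boom's upright handle, at the height of the lock button's centre (122 mm above the table). A grey plastic block 30 mm wide (station x), 40 mm long (y), its top 30 mm above this point, its sides free to 40 mm below it (but for the button and the thin latch strip under it). To be gripped from above with fingers closing along station x. Moves with the boom; axes as the station's
- button_face (a point): centre of the outer face of the black lock button in the +x side of the handle: 26 mm (y) by 30 mm (z), standing out 7 mm from the handle's side. A finger pushes it towards -x as the gripper closes on the handle (37 mm wide over the button, 31 mm with it squeezed)
- button (a joint): travel of the lock button (m): 0 out, 0.006 fully pressed; it needs 3 N to start and 6 N to go fully in, and springs out when let go. The boom is free while it is above 0.004
- boom (a joint): extension of the boom along station y (m): 0 home (locked, 2 mm of play) to 0.15. A spring pulls it home with 2.4 N at 0 and 4.2 N at 0.15; friction 0.8 N. It locks only at home, nowhere along the scale
- pointer (a point): tip of the boom's thin steel pointer, 55 mm ahead (+y) of the handle's centre, over the scale on the robot's side of the boom; axes as the station's. On the boom's end a sensor barrel hangs over the tray
- mark (a point): the line of the steel clip that is set somewhere on the white scale (ticks every 10 mm, long ones every 50 mm); the pointer is on it when both have the same station y, which takes 60 to 125 mm of extension. Fixed; axes as the station's
- screwdriver: bystander: screwdriver 150 mm long lying on the base plate beyond the boom's tube; origin under its middle
- relay: bystander: grey relay 45 x 25 x 60 mm standing on the base plate beside the tray; origin under its centre
- meter: bystander: black hand-held meter 75 x 150 x 34 mm to the left of the station
- can: bystander: aluminium spray can 58 mm wide, 150 mm tall, to the left
- tape: bystander: roll of black tape 90 mm wide, 19 mm tall, to the left

How it is judged:
By the outcome, as a careful person would: the job done as asked, in the order asked, and still so for the second after the job is handed in, while the arm keeps its last pose, push and grip.
It also fails if it takes over 51 s, if anything falls off the work surface, if the arm or the gripper's body presses on something with over 40 N, if the wrist force passes 120 N, or if a joint passes its speed limit or range.

## Working session

There is one attempt and no reset: what is moved stays moved. The work goes in short steps, Python scripts to look and compute and a tool call to move; the robot and the scene stay as the last step left them, time stands still between calls to the robot, and variables do not carry over. Pictures are saved under pics/ and viewed, and the job is handed in when it is done.

Besides the shell and the picture viewer there is one more tool, called after "Call:" as name(argument=value, ...) on one line, values as JSON. servo_tool: Moves the arm, as the interface text tells. Its arguments: {"type":"object","properties":{"plan":{"type":"string"}},"required":["plan"]}

```bash
ls; mkdir -p pics; python3 - <<'E'
from workcell import state, snapshot, get_calibration
import cv2,numpy as np
s=state();print(s)
for n in("side","top"):
    c=get_calibration(n);print(n,c)
    im,d=snapshot(n);cv2.imwrite(f"pics/{n}0.png",im);np.save(f"pics/{n}0.npy",d)
print(get_calibration("wrist"))
E
```

```text
pics
{'time': 0.0, 'qpos': array([-5.00353591e+01,  2.33896236e+00,  4.80206944e+00, -2.66823359e-02,
       -9.25601590e+01, -1.91185612e+01]), 'joint_vel': array([ 0.010737  , -0.06121521, -0.00607567, -0.06101466,  0.04795557,
        0.04377163]), 'effort': array([-1.25402865e-03, -3.68208539e+01,  3.47415698e+01,  6.93256214e+00,
       -5.47787145e-03, -5.13683005e-06]), 'tcp_pos': array([ 0.2134712 , -0.56039772,  0.23027296]), 'tool_rot': array([[-3.55877104e-01, -7.31432887e-04, -9.34532478e-01],
       [ 9.34531120e-01,  1.59708295e-03, -3.55877837e-01],
       [ 1.75282664e-03, -9.99998457e-01,  1.15181539e-04]]), 'force': array([-0.17382614, -0.36360726,  0.52055281]), 'ft_torque': array([-0.012924  ,  0.02885181, -0.04170885]), 'gripper_width': 0.9998274614986588}
side {'intrinsics': array([[450.25563407,   0.        , 281.64630066],
       [  0.        , 450.25563407, 209.8626482 ],
       [  0.        ,   0.        ,   1.        ]]), 'R': array([[-0.99576693, -0.09185528,  0.00329207],
       [-0.06431047,  0.6706806 , -0.73895311],
       [ 0.06566882, -0.73603678, -0
[... 262 characters left out ...]
, -0.99860221,  0.00207902],
       [-0.97352019, -0.05195087, -0.22261975],
       [ 0.22241659,  0.00973345, -0.97490313]]), 't': array([0.06282257, 0.55182698, 1.19199862])}
{'intrinsics': array([[322.02484166,   0.        , 282.95028631],
       [  0.        , 322.02484166, 204.89758962],
       [  0.        ,   0.        ,   1.        ]]), 'hand_eye': array([[ 9.99998311e-01, -1.72872135e-04, -1.82974950e-03,
        -6.36815250e-04],
       [ 1.71397432e-03, -2.71662872e-01,  9.62390953e-01,
        -1.42201202e-01],
       [-6.63445584e-04, -9.62392464e-01, -2.71662117e-01,
         6.92662779e-02],
       [ 0.00000000e+00,  0.00000000e+00,  0.00000000e+00,
         1.00000000e+00]])}
```

View pics/side0.png

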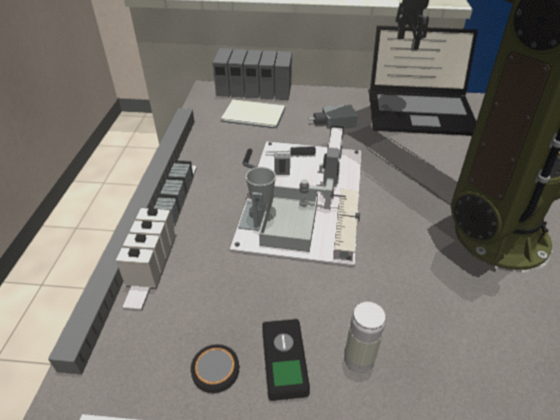

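View pics/top0.png

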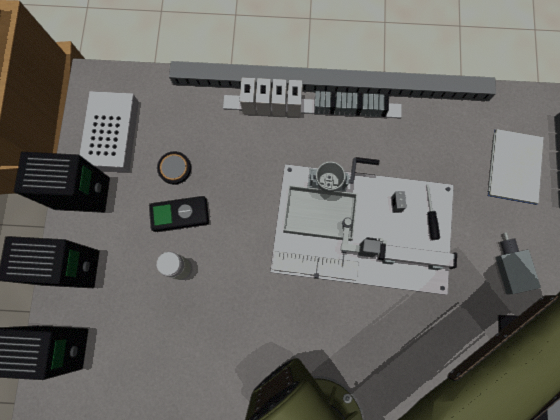

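```bash
python3 - <<'E'
import cv2,numpy as np
a=cv2.imread("pics/top0.png")[145:305,260:470]; cv2.imwrite("pics/t0z.png",cv2.resize(a,None,fx=3.7,fy=3.7,interpolation=cv2.INTER_CUBIC))
a=cv2.imread("pics/side0.png")[120:270,225:375]; cv2.imwrite("pics/s0z.png",cv2.resize(a,None,fx=4,fy=4,interpolation=cv2.INTER_CUBIC))
E
```

```text
(no output)
```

View pics/t0z.png

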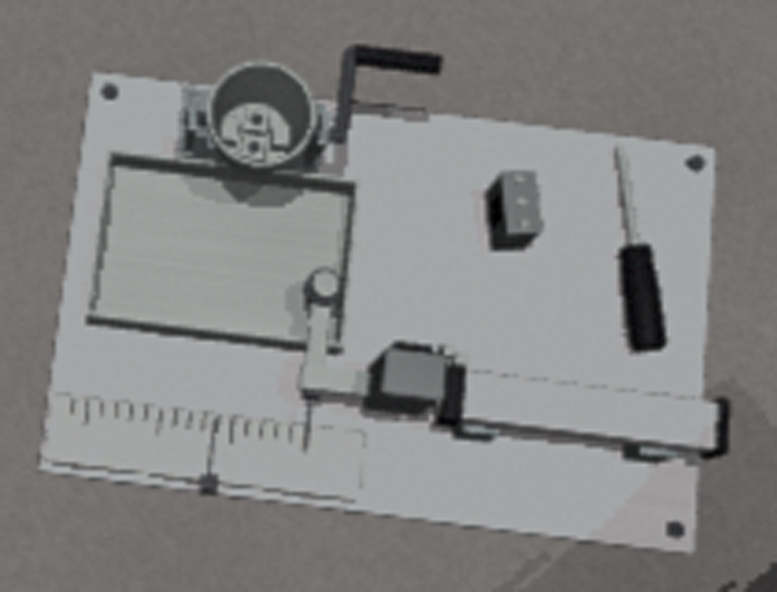

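View pics/s0z.png

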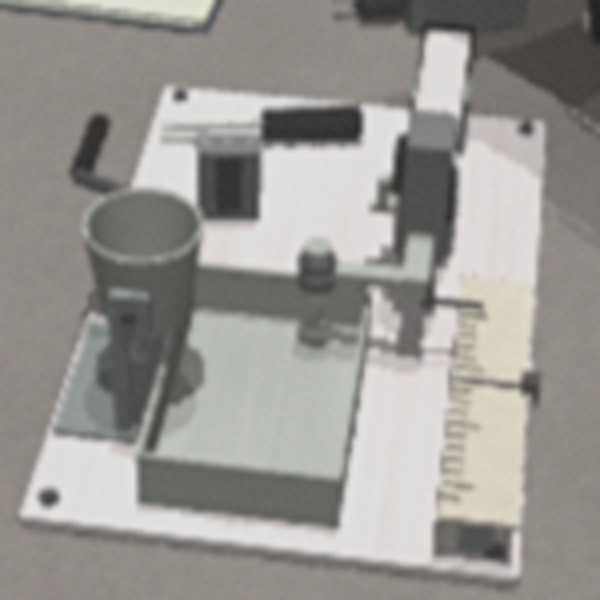

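```bash
cat > h.py <<'E'
import numpy as np,cv2
from workcell import *
def ray(n,u,v):
    c=get_calibration(n);K=c["intrinsics"];R=c["R"];t=c["t"]
    d=R.T@np.linalg.solve(K,[u,v,1]);return -R.T@t,d
def onz(n,u,v,z):
    o,d=ray(n,u,v);return o+d*(z-o[2])/d[2]
def proj(n,X):
    c=get_calibration(n);p=c["intrinsics"]@(c["R"]@np.asarray(X)+c["t"]);return p[:2]/p[2]
def dep(n,u,v,D):
    o,d=ray(n,u,v);return o+d*D[int(round(v)),int(round(u))]
E
python3 - <<'E'
from h import *
D=np.load("pics/top0.npy");S=np.load("pics/side0.npy")
Z=lambda x,y:(260+(x+.5)/3.7-.5,145+(y+.5)/3.7-.5)
Y=lambda x,y:(225+(x+.5)/4-.5,120+(y+.5)/4-.5)
np.set_printoptions(precision=4,suppress=True)
for nm,x,y,z in [("cr_near",362,57,.1308+.006),("cr_far",438,64,.137),("handle",413,372,.152),("scrA",110,91,.014),("scrB",696,163,.014),("scrC",675,529,.014),("clipup",213,425,.02),("cliplow",208,478,.02),("ptr tip",307,450,.03),("trayTL",112,158,.054),("trayTR",354,183,.054),("trayBL",88,320,.054),("trayBR",338,350,.054)]:
    u,v=Z(x,y);print(nm,onz("top",u,v,z),dep("top",u,v,D))
print('side')
for nm,x,y,z in [("grip_a",98,122,.131),("grip_b",82,170,.131),("handletop",435,130,.152),("clipL",470,381,.02),("clipR",530,385,.02),("ptrtip",484,304,.03),("ptr0",432,300,.03)]:
    u,v=Y(x,y);print(nm,onz("side",u,v,z),dep("side",u,v,S))
E
```

```text
cr_near [ 0.6415 -0.0653  0.1368] [ 0.6407 -0.065   0.1393]
cr_far [ 0.6393 -0.1158  0.137 ] [ 0.64   -0.1162  0.1347]
handle [ 0.4303 -0.1002  0.152 ] [ 0.43   -0.0999  0.1542]
scrA [0.6454 0.1033 0.014 ] [0.6443 0.1032 0.0178]
scrB [ 0.6137 -0.3253  0.014 ] [ 0.6138 -0.3254  0.0137]
scrC [ 0.35   -0.3059  0.014 ] [ 0.35   -0.3056  0.0147]
clipup [0.4044 0.018  0.02  ] [0.401  0.0196 0.0516]
cliplow [0.3675 0.02   0.02  ] [0.3644 0.0219 0.0598]
ptr tip [ 0.3895 -0.0472  0.03  ] [ 0.3878 -0.0453  0.0484]
trayTL [0.5846 0.0985 0.054 ] [0.5879 0.0987 0.041 ]
trayTR [ 0.5755 -0.0722  0.054 ] [ 0.5755 -0.0722  0.0542]
trayBL [0.4685 0.1088 0.054 ] [0.4715 0.1093 0.0355]
trayBR [ 0.4568 -0.064   0.054 ] [ 0.4587 -0.0655  0.0417]
side
grip_a [ 0.6406 -0.1151  0.131 ] [ 0.6387 -0.1044  0.1385]
grip_b [ 0.643 -0.063  0.131] [ 0.6427 -0.0614  0.1321]
handletop [ 0.427  -0.0968  0.152 ] [ 0.4269 -0.0986  0.1508]
clipL [ 0.3937 -0.0139  0.02  ] [0.3967 0.0182 0.0495]
clipR [ 0.356  -0.0138  0.02  ] [0.3619 0.029  0.0594]
ptrtip [ 0.3851 -0.0781  0.03  ] [ 0.3873 -0.0543  0.0501]
ptr0 [ 0.419  -0.0789  0.03  ] [ 0.4211 -0.0417  0.0613]
```

Call:
servo_tool(plan="1 40 44 0 0 0 6.5; 1 40 44 0 0 0 6.5; 1 40 44 0 0 0 6.5; 1 40 44 0 0 0 6.5; 1 40 44 0 0 0 6.5; 1 40 44 0 0 0 6.5; 1 40 44 0 0 0 6.5; 1 40 44 0 0 0 6.5; 1 40 44 0 0 0 6.5; 1 40 44 0 0 0 6.5")

```text
time: 1.35
tcp_pos: [0.6195, -0.106, 0.2255]
tool_rot: [[-0.999, -0.008, -0.042], [0.042, -0.0, -0.999], [0.008, -1.0, 0.0]]
force: [0.6, -0.6, 0.2]
gripper_width: 1.001
```

```bash
cat >> h.py <<'E'
def st():
    s=state();R=s["tool_rot"];np.set_printoptions(precision=4,suppress=True)
    print("t",round(s["time"],2),"tcp",s["tcp_pos"],"xang",np.degrees(np.arctan2(R[1,0],R[0,0])).round(2),"tooly",R[:,1],"F",s["force"].round(1),"w",round(s["gripper_width"],3),"q",s["qpos"].round(1));return s
def wr(name):
    s=st();im,d=snapshot("wrist");cv2.imwrite(f"pics/{name}.png",im);np.savez(f"pics/{name}.npz",d=d,p=s["tcp_pos"],R=s["tool_rot"]);return s,im,d
def wdep(name,u,v,z=None):
    f=np.load(f"pics/{name}.npz");c=get_calibration("wrist");H=c["hand_eye"];k=np.linalg.solve(c["intrinsics"],[u,v,1])
    R=f["R"]@H[:3,:3];o=f["R"]@H[:3,3]+f["p"];d=R@k
    return o+d*(f["d"][int(round(v)),int(round(u))] if z is None else (z-o[2])/d[2])
E
python3 - <<'E'
from h import *
wr("w1")
E
```

```text
t 1.35 tcp [ 0.6195 -0.106   0.2255] xang 177.57 tooly [-0.0081 -0.0001 -1.    ] F [ 0.6 -0.6  0.2] w 1.001 q [  8.5   7.    9.3  -0.1 -92.7 -10.9]
```

View pics/w1.png

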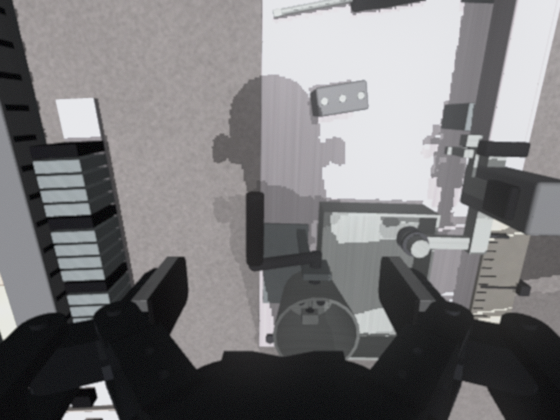

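```bash
python3 - <<'E'
from h import *
np.set_printoptions(precision=4,suppress=True)
for u,v in [(255,197),(255,215),(254,235),(254,258),(540,215),(515,195)]: print(u,v,wdep("w1",u,v))
for u,v in [(248,194),(263,194),(246,270),(262,262)]: print(wdep("w1",u,v,.131))
E
```

```text
255 197 [ 0.6391 -0.1175  0.1357]
255 215 [ 0.6399 -0.1039  0.1367]
254 235 [ 0.6418 -0.0879  0.1367]
254 258 [ 0.643  -0.0688  0.1367]
540 215 [ 0.4365 -0.099   0.1509]
515 195 [ 0.4449 -0.1102  0.1352]
[ 0.6447 -0.1189  0.131 ]
[ 0.6333 -0.1184  0.131 ]
[ 0.6508 -0.0559  0.131 ]
[ 0.6375 -0.0624  0.131 ]
```

Call:
servo_tool(plan="1 21 10 -5 0 -0.4 -1.8; 1 0 0 -50 0 0 0; 1 0 0 -45 0 0 0; 1 0 0 -10 0 0 0; 1 0 0 0 0 0 0")

```text
time: 2.02
tcp_pos: [0.6448, -0.0879, 0.1085]
tool_rot: [[-0.998, -0.006, -0.062], [0.062, 0.001, -0.998], [0.006, -1.0, -0.0]]
force: [0.6, -0.2, 0.3]
gripper_width: 0.999
```

```bash
python3 - <<'E'
from h import *
wr("w2")
E
```

```text
t 2.02 tcp [ 0.6448 -0.0879  0.1085] xang 176.45 tooly [-0.0056  0.0008 -1.    ] F [ 0.6 -0.2  0.3] w 0.999 q [  9.8  11.3   1.9  -0.1 -80.9 -13.3]
```

View pics/w2.png

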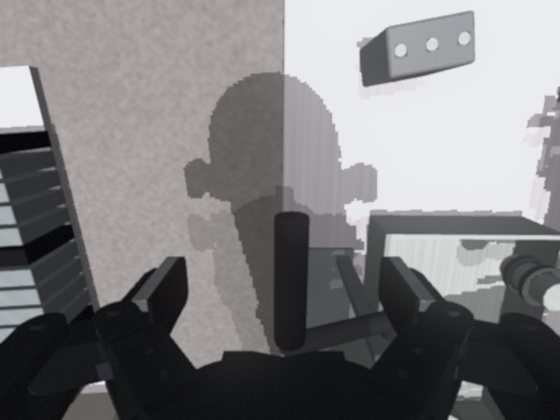

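Call:
servo_tool(plan="1 -3.5 -8 3.5 0 0 -0.7; 1 0 0 0 0 0 0; -1 0 0 0 0 0 0; -1 0 0 0 0 0 0; -1 0 0 0 0 0 0; -1 0 0 0 0 0 0; -1 0 0 0 0 0 0; -1 0 0 0 0 0 0")

```text
time: 3.08
tcp_pos: [0.6413, -0.0968, 0.119]
tool_rot: [[-0.997, -0.002, -0.075], [0.075, 0.001, -0.997], [0.002, -1.0, -0.001]]
force: [0.6, 0.4, 0.3]
gripper_width: 0.137
```

Call:
servo_tool(plan="0 0 0 0 0 0 0; 0 0 0 -6 0 0 0; 0 0 0 0 0 0 0")

```text
time: 3.45
tcp_pos: [0.6414, -0.0966, 0.1116]
tool_rot: [[-0.997, -0.002, -0.075], [0.075, 0.001, -0.997], [0.002, -1.0, -0.001]]
force: [0.1, -0.7, 0.3]
gripper_width: 0.5
```

Call:
servo_tool(plan="-1 0 0 0 0 0 0; -1 0 0 0 0 0 0; -1 0 0 0 0 0 0; -1 0 0 0 0 0 0")

```text
time: 3.95
tcp_pos: [0.6412, -0.0966, 0.1115]
tool_rot: [[-0.997, -0.002, -0.075], [0.075, 0.001, -0.997], [0.003, -1.0, -0.001]]
force: [-0.7, 0.6, -0.3]
gripper_width: 0.142
```

```bash
python3 - <<'E'
from h import *
wr("w3")
E
```

```text
t 3.95 tcp [ 0.6412 -0.0966  0.1115] xang 175.69 tooly [-0.0025  0.0012 -1.    ] F [-0.7  0.6 -0.3] w 0.142 q [  9.   10.8   1.6  -0.1 -80.9 -13.3]
```

View pics/w3.png

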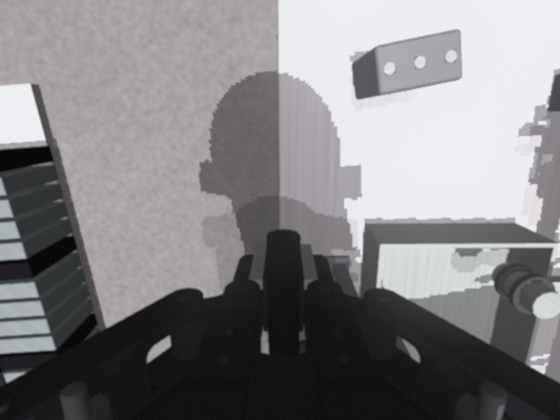

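Call:
servo_tool(plan="-1 -4.1 0.3 8.7 0 0 0; -1 -5.5 0.4 7.9 0 0 0; -1 -6.7 0.5 6.7 0 0 0; -1 -7.9 0.6 5.5 0 0 0; -1 0 0 0 0 0 0")

```text
time: 4.62
tcp_pos: [0.6234, -0.0953, 0.1399]
tool_rot: [[-0.997, 0.014, -0.076], [0.076, 0.001, -0.997], [-0.014, -1.0, -0.002]]
force: [0.5, -1.2, -3.1]
gripper_width: 0.143
```

Call:
servo_tool(plan="-1 -7.5 0.5 2.5 0 0 0; -1 -8 0.6 2 0 0.5 0; -1 -9 0.7 2 0 0.5 0; -1 -9.6 0.7 0.8 0 0 0; -1 0 0 0 0 0 0")

```text
time: 5.25
tcp_pos: [0.5996, -0.0936, 0.1536]
tool_rot: [[-0.997, 0.025, -0.076], [0.076, -0.001, -0.997], [-0.025, -1.0, -0.001]]
force: [-0.2, 0.4, -3.5]
gripper_width: 0.139
```

```bash
python3 - <<'E'
from h import *
st()
im,d=snapshot("side");a=im[120:270,225:375];cv2.imwrite("pics/s2z.png",cv2.resize(a,None,fx=4,fy=4,interpolation=cv2.INTER_CUBIC))
E
```

```text
t 5.25 tcp [ 0.5996 -0.0936  0.1536] xang 175.66 tooly [ 0.0251 -0.0011 -0.9997] F [-0.2  0.4 -3.5] w 0.139 q [ 10.2   2.3  -3.3   0.3 -82.9 -14.6]
```

View pics/s2z.png

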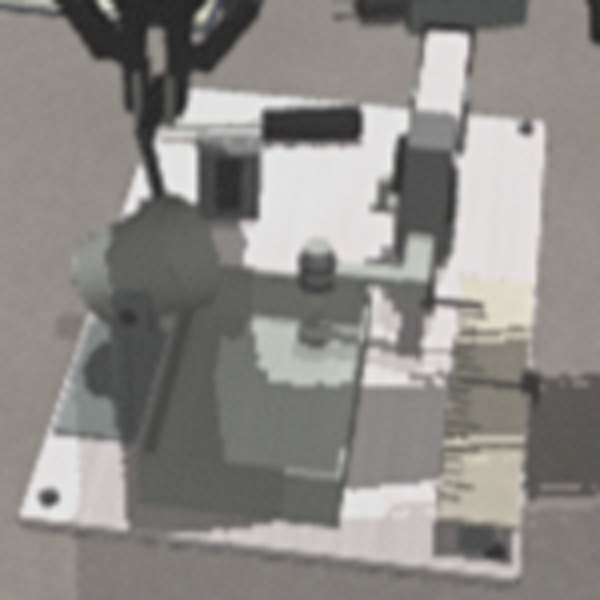

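Call:
servo_tool(plan="-1 -10 0.6 -5 0 1 0; -1 -9.6 0.7 -2 0 1 0; -1 -9 0.7 -3 0 0.5 0; -1 -9 0.7 -4 0 0 0; -1 0 0 0 0 0 0")

```text
time: 5.92
tcp_pos: [0.5778, -0.0921, 0.1557]
tool_rot: [[-0.997, 0.027, -0.074], [0.073, -0.006, -0.997], [-0.027, -1.0, 0.004]]
force: [0.6, -1.0, -3.8]
gripper_width: 0.135
```

Call:
servo_tool(plan="0 0 0 0 0 0 0; 0 0 0 0 0 0.7 0; 0 0 0 0 0 0.7 0")

```text
time: 6.3
tcp_pos: [0.5765, -0.0921, 0.1547]
tool_rot: [[-0.997, -0.004, -0.073], [0.073, -0.006, -0.997], [0.003, -1.0, 0.006]]
force: [0.7, 0.1, -0.1]
gripper_width: 0.5
```

```bash
python3 - <<'E'
from h import *
wr("w4")
E
```

```text
t 6.3 tcp [ 0.5765 -0.0921  0.1547] xang 175.79 tooly [-0.0038 -0.0062 -1.    ] F [ 0.7  0.1 -0.1] w 0.5 q [ 10.8   0.3  -5.3   0.3 -84.7 -15. ]
```

View pics/w4.png

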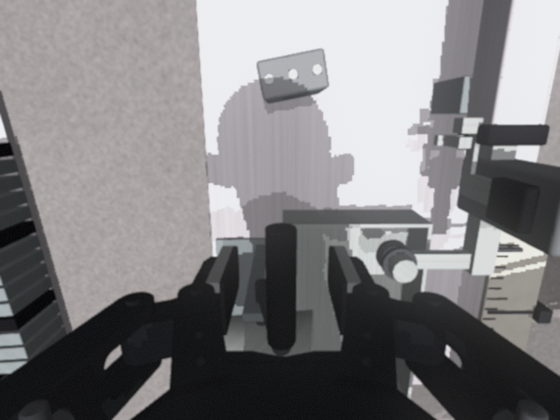

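```bash
python3 - <<'E'
from h import *
for v in (230,240,260,300):print(wdep("w4",281,v))
E
```

```text
[ 0.57576632 -0.11470111  0.16897859]
[ 0.57602488 -0.11119801  0.17151514]
[ 0.57671342 -0.10212271  0.17148313]
[ 0.57816539 -0.08298309  0.17147085]
```

Call:
servo_tool(plan="-0.4 0 0 -9 0 0 0; -0.4 0 0 0 0 0 0; -0.4 -10 0.7 -1 0 0 0; -0.4 -9 0.7 -3 0 0 0; -0.4 -9 0.7 -4 0 0 0; -0.4 0 0 0 0 0 0")

```text
time: 7.1
tcp_pos: [0.5477, -0.0899, 0.1357]
tool_rot: [[-0.997, -0.001, -0.074], [0.074, -0.006, -0.997], [0.001, -1.0, 0.006]]
force: [1.5, 0.5, -1.3]
gripper_width: 0.293
```

Call:
servo_tool(plan="-0.4 -6 0.5 -6 0 0 0; -0.4 -5 0.4 -7 0 0 0; -0.4 -4 0.3 -5 0 0 0; -0.4 -3 0 0 0 0 0; -0.4 0 0 0 0 0 0")

```text
time: 7.72
tcp_pos: [0.5357, -0.0889, 0.1211]
tool_rot: [[-0.997, 0.02, -0.073], [0.073, -0.007, -0.997], [-0.02, -1.0, 0.006]]
force: [3.3, -2.3, -1.4]
gripper_width: 0.296
```

```bash
python3 - <<'E'
from h import *
wr("w5")
im,d=snapshot("side");a=im[120:270,225:375];cv2.imwrite("pics/s3z.png",cv2.resize(a,None,fx=4,fy=4,interpolation=cv2.INTER_CUBIC))
E
```

```text
t 7.72 tcp [ 0.5357 -0.0889  0.1211] xang 175.83 tooly [ 0.0196 -0.0071 -0.9998] F [ 3.3 -2.3 -1.4] w 0.296 q [ 12.2  -6.7 -15.6   0.6 -80.1 -16.5]
```

View pics/s3z.png

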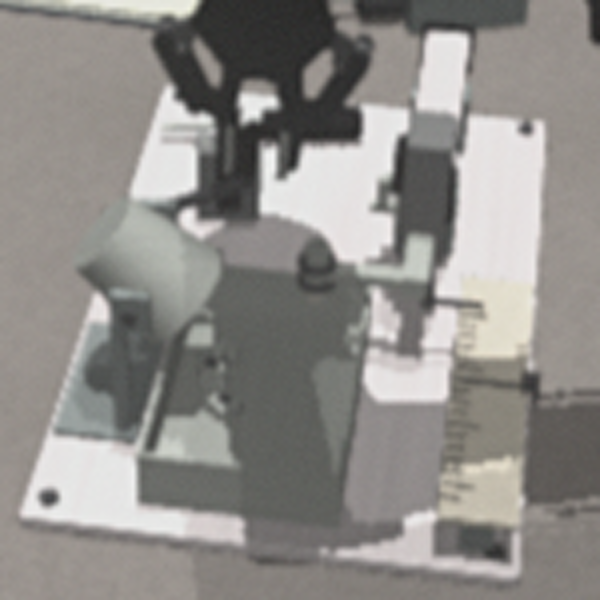

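View pics/w5.png

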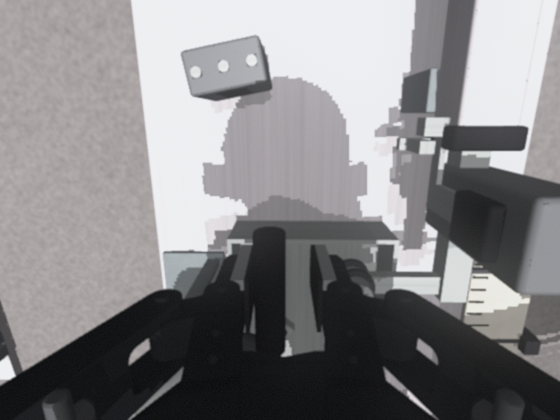

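Call:
servo_tool(plan="-0.4 -5 0.3 -5 0 0.5 0; -0.4 -6 0.3 -3 0 0.5 0; -0.4 -6 0 -2 0 0.5 0; -0.4 -6 0 0 0 0 0; -0.4 0 0 0 0 0 0")

```text
time: 8.45
tcp_pos: [0.5365, -0.0888, 0.1207]
tool_rot: [[-0.996, 0.057, -0.071], [0.071, -0.009, -0.997], [-0.057, -0.998, 0.005]]
force: [1.1, -1.5, 0.1]
gripper_width: 0.298
```

```bash
python3 - <<'E'
from h import *
for v in (245,270):print(wdep("w5",268,v))
wr("w6")
im,d=snapshot("side");a=im[120:270,225:375];cv2.imwrite("pics/s4z.png",cv2.resize(a,None,fx=4,fy=4,interpolation=cv2.INTER_CUBIC))
E
```

```text
[ 0.53981335 -0.10877022  0.14449674]
[ 0.54080712 -0.09761424  0.1439504 ]
t 8.45 tcp [ 0.5365 -0.0888  0.1207] xang 175.92 tooly [ 0.057  -0.009  -0.9983] F [ 1.1 -1.5  0.1] w 0.298 q [ 12.6  -8.6 -17.6   1.2 -77.9 -16.9]
```

View pics/s4z.png

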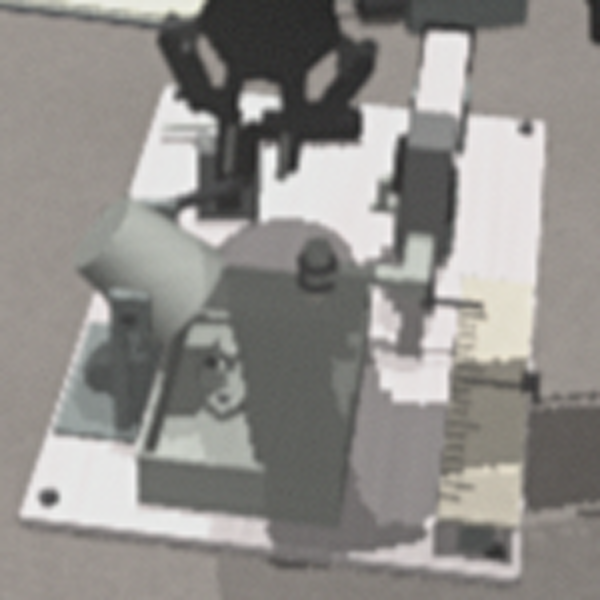

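View pics/w6.png

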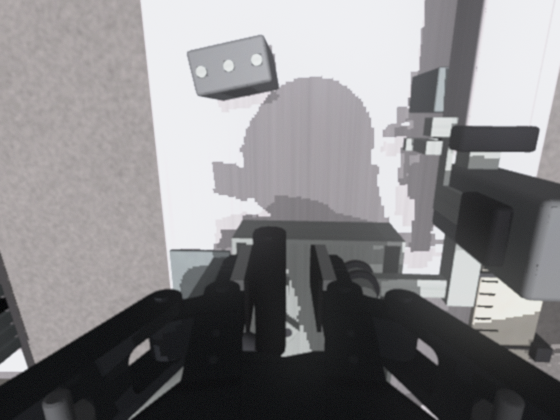

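Call:
servo_tool(plan="-0.4 8 -0.6 4 0 1.5 0; -0.4 8 -0.6 5 0 1.5 0; -0.4 8 -0.6 6 0 0 0; -0.4 8 -0.6 5 0 0 0; -0.4 8 -0.6 4 0 0 0; -0.4 0 0 0 0 0 0")

```text
time: 9.3
tcp_pos: [0.555, -0.0902, 0.1394]
tool_rot: [[-0.996, -0.052, -0.07], [0.071, -0.007, -0.997], [0.052, -0.999, 0.01]]
force: [-0.7, 0.8, -0.3]
gripper_width: 0.301
```

Call:
servo_tool(plan="-0.4 12 -0.8 3 0 -1.5 0; -0.4 12 -0.8 3 0 -1.5 0; -0.4 12 -0.8 2 0 0 0; -0.4 12 -0.8 1 0 0 0; -0.4 0 0 0 0 0 0")

```text
time: 9.93
tcp_pos: [0.5946, -0.0944, 0.1496]
tool_rot: [[-0.997, -0.02, -0.07], [0.071, -0.009, -0.997], [0.02, -1.0, 0.01]]
force: [-0.5, -0.9, -0.4]
gripper_width: 0.299
```

Call:
servo_tool(plan="-0.4 10 -0.7 -3 0 -0.5 0; -0.4 10 -0.7 -3 0 -0.5 0; -0.4 10 -0.7 -5 0 0 0; -0.4 9 -0.6 -6 0 0 0; -0.4 7 -0.5 -7 0 0 0; -0.4 0 0 0 0 0 0")

```text
time: 10.68
tcp_pos: [0.6427, -0.0977, 0.121]
tool_rot: [[-0.997, -0.006, -0.071], [0.071, -0.009, -0.997], [0.005, -1.0, 0.009]]
force: [0.5, 0.9, -0.2]
gripper_width: 0.299
```

Call:
servo_tool(plan="-0.4 7 -0.5 -8 0 0 0; -0.4 7 -0.5 -5 0 0 0; -0.4 6 0 0 0 0 0; -0.4 8 0 0 0 0 0; -0.4 8 0 0 0 0 0; -0.4 0 0 0 0 0 0")

```text
time: 11.42
tcp_pos: [0.6448, -0.0986, 0.1104]
tool_rot: [[-0.994, -0.088, -0.069], [0.07, -0.01, -0.997], [0.087, -0.996, 0.016]]
force: [0.4, -0.2, -0.1]
gripper_width: 0.3
```

```bash
python3 - <<'E'
from h import *
wr("w7")
for v in (235,245,260):print(wdep("w7",285,v))
im,d=snapshot("side");a=im[120:270,225:375];cv2.imwrite("pics/s5z.png",cv2.resize(a,None,fx=4,fy=4,interpolation=cv2.INTER_CUBIC))
E
```

```text
t 11.43 tcp [ 0.6448 -0.0986  0.1104] xang 175.94 tooly [-0.0879 -0.01   -0.9961] F [ 0.4 -0.2 -0.1] w 0.3 q [  8.7  15.7   7.1  -0.2 -86.5 -12.7]
[ 0.6441 -0.1199  0.1279]
[ 0.6449 -0.1185  0.1354]
[ 0.6453 -0.1115  0.1341]
```

View pics/s5z.png

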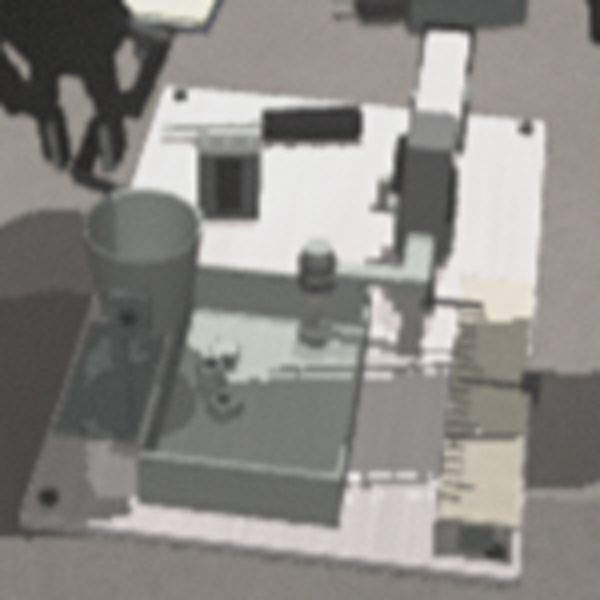

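View pics/w7.png

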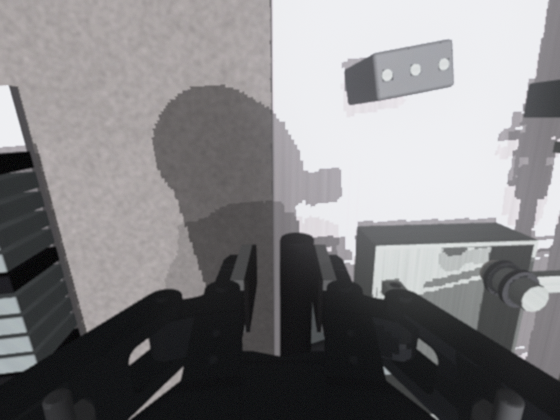

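Call:
servo_tool(plan="-0.4 0 0 0 0 -2.5 0; 0 0 0 0 0 -2.5 0; 0.3 0 0 30 0 0 0; 0.3 0 0 50 0 0 0; 1 -30 0 20 0 0 0; 1 -50 0 5 0 0 0; 1 -50 0 0 0 0 0; 1 -40 0 0 0 0 0; 1 0 0 0 0 0 0")

```text
time: 12.65
tcp_pos: [0.477, -0.0982, 0.2208]
tool_rot: [[-0.997, 0.025, -0.07], [0.07, -0.009, -0.998], [-0.026, -1.0, 0.007]]
force: [0.8, 0.1, 1.2]
gripper_width: 1.0
```

```bash
python3 - <<'E'
from h import *
wr("w8")
im,d=snapshot("side");a=im[120:270,225:375];cv2.imwrite("pics/s6z.png",cv2.resize(a,None,fx=4,fy=4,interpolation=cv2.INTER_CUBIC))
E
```

```text
t 12.65 tcp [ 0.477  -0.0982  0.2208] xang 175.98 tooly [ 0.0251 -0.0087 -0.9996] F [0.8 0.1 1.2] w 1.0 q [ 12.8 -16.7 -13.8   0.8 -91.6 -16.8]
```

View pics/s6z.png

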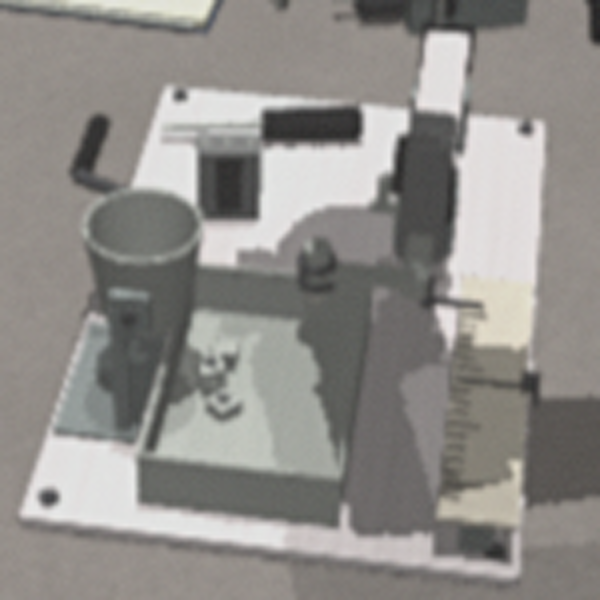

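View pics/w8.png

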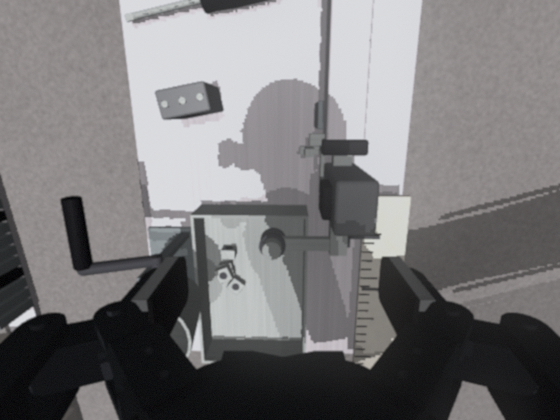

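```bash
python3 - <<'E'
from h import *
im,d=snapshot("top");a=cv2.resize(im[150:260,270:400],None,fx=4,fy=4,interpolation=cv2.INTER_CUBIC)
w=cv2.resize(cv2.imread("pics/w8.png")[230:310,190:270],None,fx=3.5,fy=5.5,interpolation=cv2.INTER_CUBIC)
cv2.imwrite("pics/c1.png",np.hstack([a,w[:a.shape[0]]]))
for u,v in [(348,225),(352,205),(360,225),(228,254),(238,268),(222,275),(236,287)]:print(u,v,wdep("w8",u,v))
E
```

```text
348 225 [ 0.43428812 -0.09177008  0.15130303]
352 205 [ 0.4311784  -0.10569178  0.15041643]
360 225 [ 0.42602232 -0.0911941   0.15111844]
228 254 [ 0.54925491 -0.02327269  0.0308726 ]
238 268 [0.5434878  0.00274607 0.01388936]
222 275 [ 0.55748741 -0.00092582  0.0370281 ]
236 287 [0.54606508 0.0215126  0.02516536]
```

View pics/c1.png

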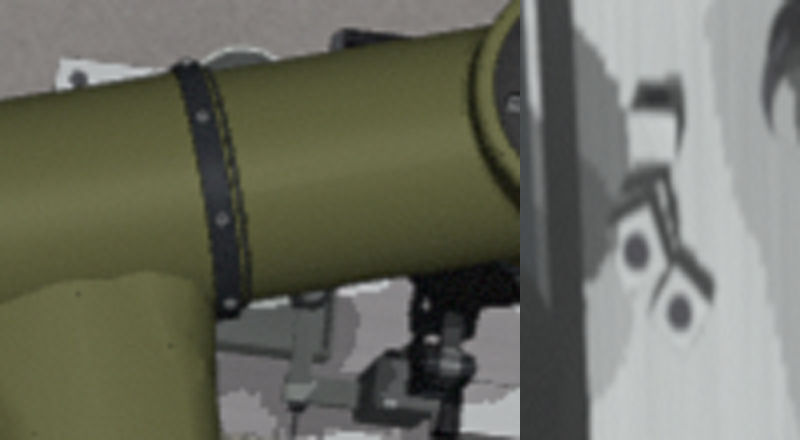

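Call:
servo_tool(plan="1 45 -5 15 0 0.7 0; 1 45 -5 15 0 0.7 0; 1 5 0 0 0 0 0; 1 0 0 0 0 0 0")

```text
time: 13.3
tcp_pos: [0.5786, -0.1084, 0.2446]
tool_rot: [[-0.997, -0.01, -0.07], [0.07, -0.01, -0.997], [0.01, -1.0, 0.011]]
force: [-0.4, -0.4, -1.1]
gripper_width: 1.003
```

```bash
python3 - <<'E'
from h import *
s,im,d=wr("w9")
cv2.imwrite("pics/w9z.png",cv2.resize(im[180:380,200:400],None,fx=3,fy=3,interpolation=cv2.INTER_CUBIC))
E
```

```text
t 13.3 tcp [ 0.5786 -0.1084  0.2446] xang 175.96 tooly [-0.0105 -0.0101 -0.9999] F [-0.4 -0.4 -1.1] w 1.003 q [  9.2   1.1   4.9   0.5 -94.4 -13.2]
```

View pics/w9z.png

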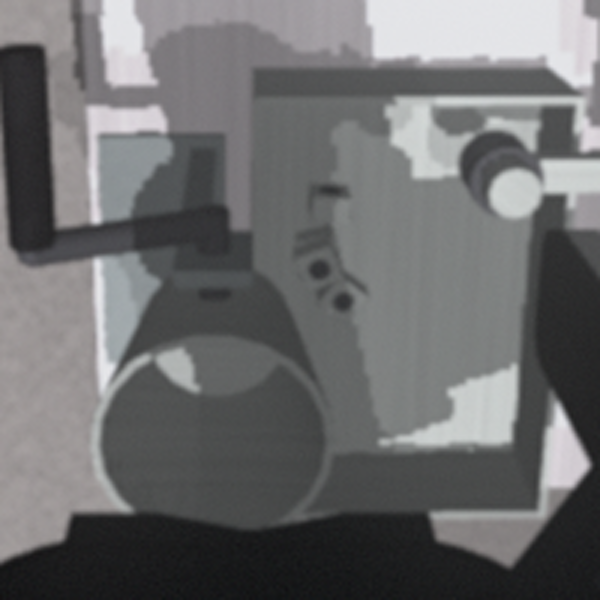

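Call:
servo_tool(plan="1 0 20 50 0 0 0; 1 0 20 55 0 0 0; 1 0 10 45 0 0 0; 1 0 0 0 0 0 0")

```text
time: 13.85
tcp_pos: [0.5741, -0.0572, 0.3985]
tool_rot: [[-0.997, -0.011, -0.07], [0.07, -0.009, -0.997], [0.01, -1.0, 0.01]]
force: [-0.5, -0.3, -0.2]
gripper_width: 0.998
```

```bash
python3 - <<'E'
from h import *
s,im,d=wr("w10")
cv2.imwrite("pics/w10z.png",cv2.resize(im[120:320,180:440],None,fx=3,fy=3,interpolation=cv2.INTER_CUBIC))
E
```

```text
t 13.85 tcp [ 0.5741 -0.0572  0.3985] xang 175.97 tooly [-0.0109 -0.0094 -0.9999] F [-0.5 -0.3 -0.2] w 0.998 q [  14.5    4.2   24.5    0.4 -111.   -18.4]
```

View pics/w10z.png

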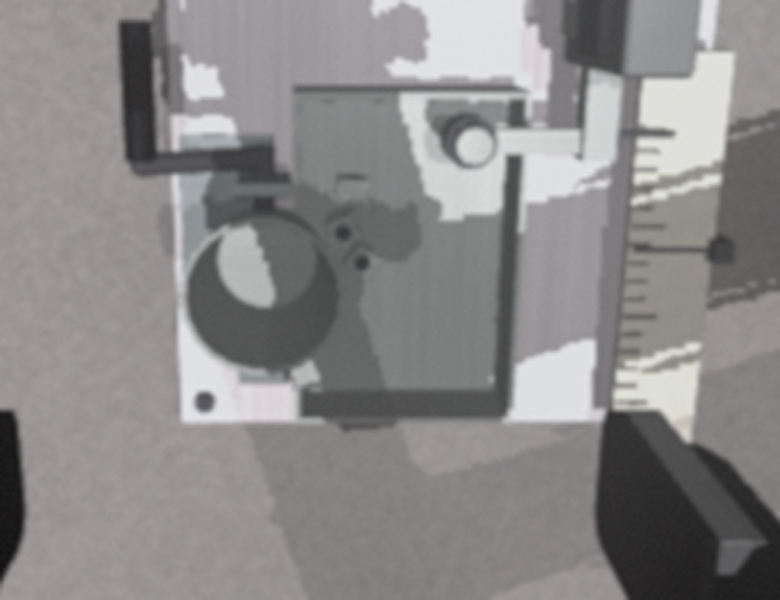

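```bash
python3 - <<'E'
from h import *
im=cv2.imread("pics/w10.png");cv2.imwrite("pics/w10s.png",cv2.resize(im[150:260,375:430],None,fx=7,fy=5.4,interpolation=cv2.INTER_CUBIC))
for u,v in [(394,164),(400,164),(404,164),(396,202.6),(405,203),(413,203),(420,203),(405,190),(410,150)]:print(u,v,wdep("w10",u,v))
# triangulate pointer & clip with top camera zoom pix
Z=lambda x,y:(260+(x+.5)/3.7-.5,145+(y+.5)/3.7-.5)
Y=lambda x,y:(225+(x+.5)/4-.5,120+(y+.5)/4-.5)
for z in (.03,.04,.05,.06,.07):
    print(z,"clipend",onz("top",*Z(208,483),z),onz("side",*Y(530,385),z),wdep("w10",420,203,z))
    print("   ptr",onz("top",*Z(307,450),z),onz("side",*Y(484,304),z),wdep("w10",404.5,163.8,z))
E
```

```text
394 164 [ 0.4045034  -0.0465982   0.06060737]
400 164 [ 0.39534348 -0.04587753  0.06020162]
404 164 [ 0.38893347 -0.0452673   0.05915379]
396 202.6 [0.39678648 0.01658887 0.05080088]
405 203 [0.38351621 0.01753968 0.05338791]
413 203 [0.37030972 0.01890182 0.05192203]
420 203 [0.36213159 0.01773635 0.05861159]
405 190 [ 0.38265325 -0.00253975  0.04960207]
410 150 [ 0.37632681 -0.06425899  0.04842813]
0.03 clipend [0.36326506 0.02031627 0.03      ] [ 0.35753255 -0.00290052  0.03      ] [0.3497677  0.02621452 0.03      ]
   ptr [ 0.38952689 -0.04720574  0.03      ] [ 0.38506356 -0.07812162  0.03      ] [ 0.3771511  -0.04069093  0.03      ]
0.04 clipend [0.36251204 0.02079032 0.04      ] [0.35902752 0.0079693  0.04      ] [0.35408899 0.02325132 0.04      ]
   ptr [ 0.38856459 -0.04619358  0.04      ] [ 0.38619894 -0.06626934  0.04      ] [ 0.3809369 -0.0423458  0.04     ]
0.05 clipend [0.36175902 0.02126438 0.05      ] [0.36052248 0.01883913 0.05      ] [0.35841027 0.02028813 0.05      ]
   ptr [ 0.38760228 -0.04518142  0.05      ] [ 0.38733433 -0.05441706  0.05      ] [ 0.38472271 -0.04400068  0.05      ]
0.06 clipend [0.36100601 0.02173843 0.06      ] [0.36201744 0.02970896 0.06      ] [0.36273156 0.01732493 0.06      ]
   ptr [ 0.38663997 -0.04416926  0.06      ] [ 0.38846971 -0.04256478  0.06      ] [ 0.38850852 -0.04565555  0.06      ]
0.07 clipend [0.36025299 0.02221248 0.07      ] [0.3635124  0.04057879 0.07      ] [0.36705285 0.01436174 0.07      ]
   ptr [ 0.38567766 -0.04315709  0.07      ] [ 0.38960509 -0.03071251  0.07      ] [ 0.39229433 -0.04731042  0.07      ]
```

View pics/w10s.png

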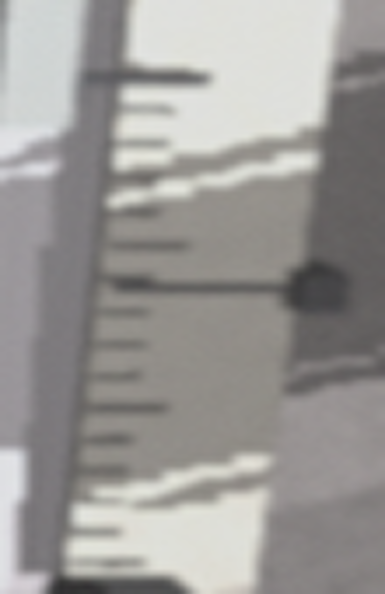

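Call:
servo_tool(plan="1 -45 -15 -45 0 -0.6 0; 1 -45 -15 -50 0 0 0; 1 -40 -10 -50 0 0 0; 1 -10 -4 -45 0 0 0; 1 0 0 0 0 0 0")

```text
time: 14.52
tcp_pos: [0.4355, -0.0994, 0.202]
tool_rot: [[-0.998, -0.012, -0.07], [0.07, -0.009, -0.998], [0.011, -1.0, 0.009]]
force: [0.4, 0.1, 0.4]
gripper_width: 1.001
```

```bash
python3 - <<'E'
from h import *
s,im,d=wr("w11")
E
```

```text
t 14.53 tcp [ 0.4355 -0.0994  0.202 ] xang 176.01 tooly [-0.0118 -0.0086 -0.9999] F [0.4 0.1 0.4] w 1.001 q [ 13.5 -21.4 -19.2   0.3 -93.  -17.5]
```

View pics/w11.png

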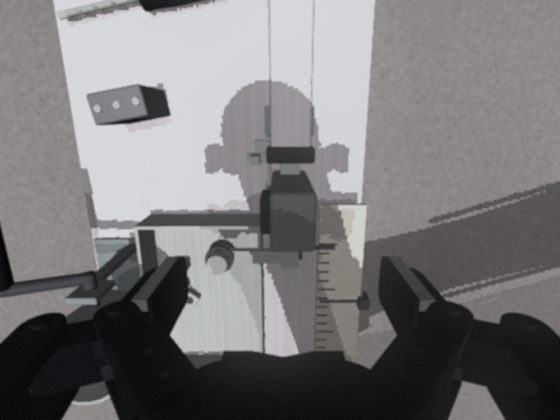

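```bash
python3 - <<'E'
from h import *
im=cv2.imread("pics/w11.png");cv2.imwrite("pics/w11z.png",cv2.resize(im[140:270,235:345],None,fx=4.6,fy=4.6,interpolation=cv2.INTER_CUBIC))
D=np.load("pics/w11.npz")["d"]
for v in (190,200,215,230,245):print(v,[tuple(wdep("w11",u,v).round(3)) for u in (264,270,276,290,305,311,316,320)])
E
```

```text
190 [(np.float64(0.447), np.float64(-0.117), np.float64(0.114)), (np.float64(0.442), np.float64(-0.123), np.float64(0.139)), (np.float64(0.438), np.float64(-0.124), np.float64(0.145)), (np.float64(0.429), np.float64(-0.123), np.float64(0.144)), (np.float64(0.419), np.float64(-0.122), np.float64(0.145)), (np.float64(0.415), np.float64(-0.122), np.float64(0.144)), (np.float64(0.399), np.float64(-0.091), np.float64(0.012)), (np.float64(0.395), np.float64(-0.091), np.float64(0.012))]
200 [(np.float64(0.446), np.float64(-0.115), np.float64(0.136)), (np.float64(0.442), np.float64(-0.119), np.float64(0.151)), (np.float64(0.438), np.float64(-0.119), np.float64(0.152)), (np.float64(0.429), np.float64(-0.118), np.float64(0.151)), (np.float64(0.42), np.float64(-0.118), np.float64(0.152)), (np.float64(0.416), np.float64(-0.117), np.float64(0.152)), (np.float64(0.413), np.float64(-0.116), np.float64(0.148)), (np.float64(0.395), np.float64(-0.08), np.float64(0.012))]
215 [(np.float64(0.447), np.float64(-0.105), np.float64(0.137)), (np.float64(0.443), np.float64(-0.109), np.float64(0.15)), (np.floa
[... 612 characters left out ...]
.float64(-0.098), np.float64(0.151)), (np.float64(0.417), np.float64(-0.097), np.float64(0.149)), (np.float64(0.401), np.float64(-0.046), np.float64(0.011)), (np.float64(0.401), np.float64(-0.06), np.float64(0.049))]
245 [(np.float64(0.459), np.float64(-0.033), np.float64(0.012)), (np.float64(0.444), np.float64(-0.089), np.float64(0.151)), (np.float64(0.44), np.float64(-0.089), np.float64(0.151)), (np.float64(0.431), np.float64(-0.088), np.float64(0.151)), (np.float64(0.422), np.float64(-0.088), np.float64(0.151)), (np.float64(0.418), np.float64(-0.087), np.float64(0.152)), (np.float64(0.406), np.float64(-0.048), np.float64(0.057)), (np.float64(0.402), np.float64(-0.047), np.float64(0.057))]
```

View pics/w11z.png

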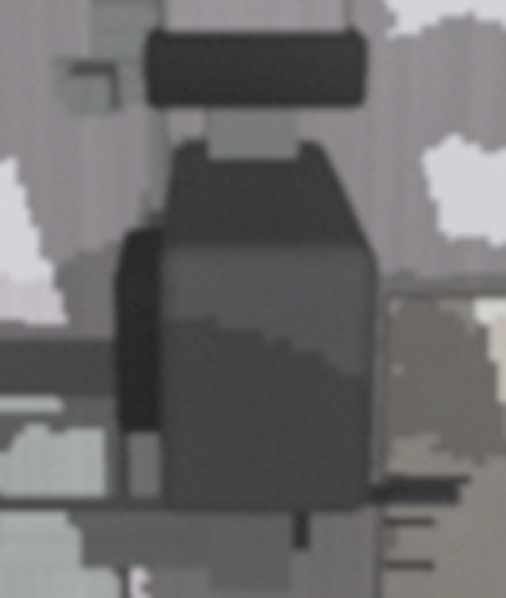

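Call:
servo_tool(plan="1 -4.5 -3.5 -20 0 -0.6 0; 1 0 0 -40 0 0 0; 1 0 0 -32 0 0 0; 1 0 0 0 0 0 0; 1 0 0 0 0 0 0")

```text
time: 15.2
tcp_pos: [0.4404, -0.1032, 0.1254]
tool_rot: [[-0.997, 0.022, -0.069], [0.069, -0.011, -0.998], [-0.023, -1.0, 0.01]]
force: [-0.2, -0.0, 1.1]
gripper_width: 1.0
```

```bash
python3 - <<'E'
from h import *
s,im,d=wr("w12")
E
```

```text
t 15.2 tcp [ 0.4404 -0.1032  0.1254] xang 176.04 tooly [ 0.0221 -0.0111 -0.9997] F [-0.2 -0.   1.1] w 1.0 q [ 13.3 -22.1 -27.9   0.9 -83.2 -17.4]
```

View pics/w12.png

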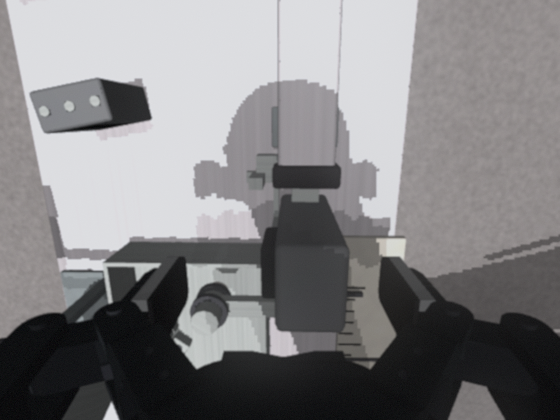

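Call:
servo_tool(plan="1 -9 0 -8 0 1.2 0; 1 0 0 -13 0 0 0; 1 0 0 0 0 0 0; 1 0 0 0 0 0 0")

```text
time: 15.75
tcp_pos: [0.4319, -0.103, 0.1053]
tool_rot: [[-0.998, 0.003, -0.069], [0.069, -0.011, -0.998], [-0.004, -1.0, 0.01]]
force: [-0.3, -0.6, 0.8]
gripper_width: 0.998
```

Call:
servo_tool(plan="-1 0 0 0 0 0 0; -1 0 0 0 0 0 0; -1 0 0 0 0 0 0; -1 0 0 0 0 0 0; -1 0 0 0 0 0 0; -1 0 0 0 0 0 0; -1 0 0 0 0 0 0")

```text
time: 16.62
tcp_pos: [0.4286, -0.1028, 0.1064]
tool_rot: [[-0.998, -0.004, -0.07], [0.07, -0.01, -0.997], [0.003, -1.0, 0.01]]
force: [-4.0, 0.3, -0.7]
gripper_width: 0.343
```

```bash
python3 - <<'E'
from h import *
s,im,d=wr("w13")
E
```

```text
t 16.62 tcp [ 0.4286 -0.1028  0.1064] xang 175.97 tooly [-0.0038 -0.0095 -0.9999] F [-4.   0.3 -0.7] w 0.343 q [ 13.4 -22.3 -29.8   0.5 -82.8 -17.5]
```

View pics/w13.png

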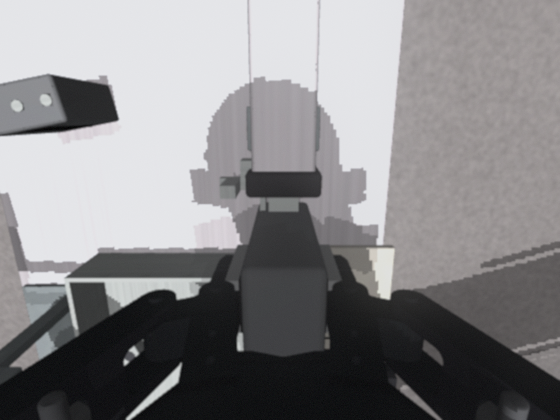

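Call:
servo_tool(plan="-1 0.4 6 0 0 0 0; -1 0.6 8 0 0 0 0; -1 0.7 10 0 0 0 0; -1 0.7 10 0 0 0 0; -1 0 0 0 0 0 0")

```text
time: 17.3
tcp_pos: [0.4311, -0.0674, 0.1064]
tool_rot: [[-0.998, -0.004, -0.07], [0.07, -0.012, -0.997], [0.003, -1.0, 0.012]]
force: [-2.2, -2.0, -0.8]
gripper_width: 0.344
```

Call:
servo_tool(plan="-1 0 0 0 0 0 0; -1 0 0 0 0 0 0; -1 0 0 0 0 0 0")

```text
time: 17.68
tcp_pos: [0.4311, -0.0672, 0.1064]
tool_rot: [[-0.998, -0.004, -0.07], [0.07, -0.011, -0.997], [0.003, -1.0, 0.012]]
force: [-1.8, -2.8, -0.7]
gripper_width: 0.342
```

Call:
servo_tool(plan="-1 0.6 8 0 0 0 0; -1 0.6 8 0 0 0 0; -1 0.5 7 0 0 0 0; -1 0 0 0 0 0 0; -1 0 0 0 0 0 0")

```text
time: 18.3
tcp_pos: [0.4328, -0.0436, 0.1064]
tool_rot: [[-0.998, -0.004, -0.07], [0.071, -0.012, -0.997], [0.003, -1.0, 0.013]]
force: [-2.8, -4.7, -2.9]
gripper_width: 0.342
```

```bash
python3 - <<'E'
from h import *
s,im,d=wr("w14")
s,_=snapshot("side");t,_=snapshot("top")
cv2.imwrite("pics/s7z.png",cv2.resize(s[170:270,300:375],None,fx=6,fy=6,interpolation=cv2.INTER_CUBIC))
cv2.imwrite("pics/t7z.png",cv2.resize(t[230:300,265:375],None,fx=7,fy=7,interpolation=cv2.INTER_CUBIC))
E
```

```text
t 18.3 tcp [ 0.4328 -0.0436  0.1064] xang 175.95 tooly [-0.0042 -0.0124 -0.9999] F [-2.8 -4.7 -2.9] w 0.342 q [ 21.6 -23.3 -30.6   0.6 -83.2 -25.7]
```

View pics/s7z.png

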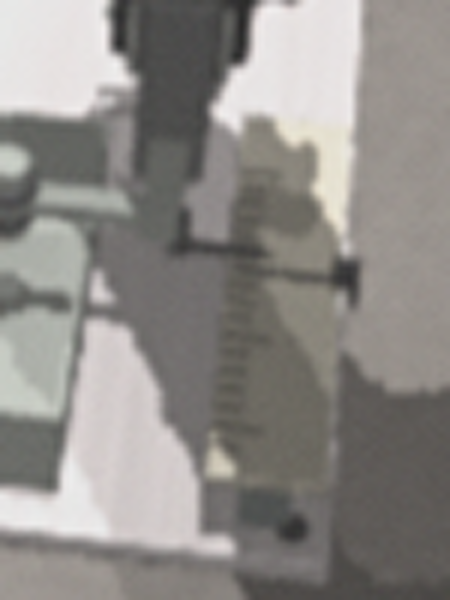

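View pics/t7z.png

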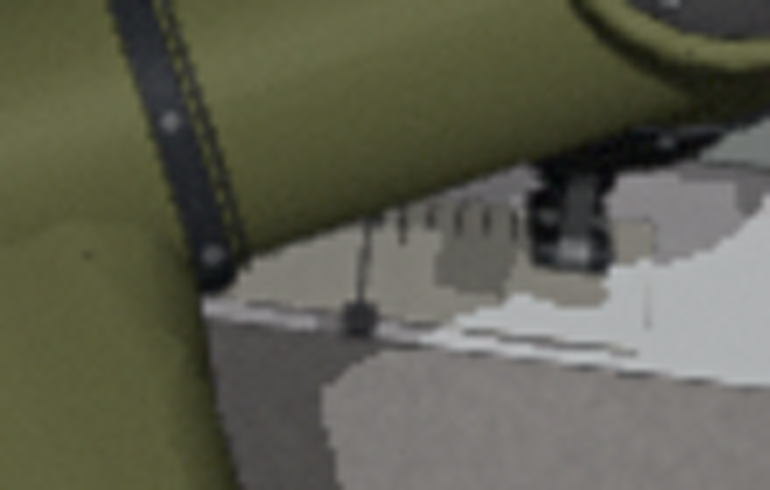

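View pics/w14.png

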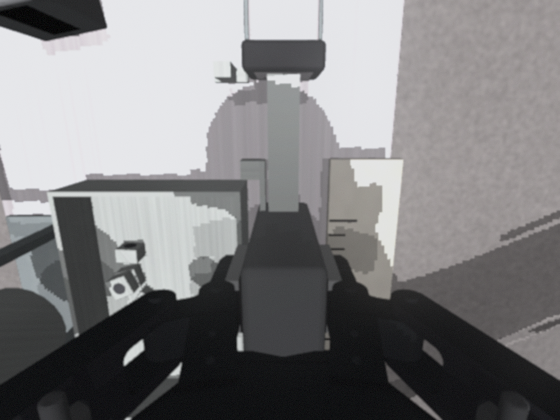

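```bash
python3 - <<'E'
from h import *
W=lambda x,y:(300+(x+.5)/6-.5,170+(y+.5)/6-.5)
Y=lambda x,y:(225+(x+.5)/4-.5,120+(y+.5)/4-.5)
yax=np.array([.0715,.9974,0])
p0=[onz("side",*Y(484,304),z) for z in (.058,.06,.062)]
p1=[onz("side",*W(262,253),z) for z in (.058,.06,.062)]
print([(a@yax).round(4) for a in p0],[(a@yax).round(4) for a in p1])
for z in (.049,.051,.053):
  print(z,[(onz("side",*q,z)@yax).round(4) for q in (W(270,271),W(330,275))], (onz("top",260+212.5/3.7,145+440/3.7,z)@yax).round(4), (wdep("w10",405,203,z)@yax).round(4))
# top zoom t7: line (365,255)
print(onz("top",265+365.5/7-.5,230+255.5/7-.5,.051)@yax)
print("ptr init top", onz("top",260+307.5/3.7-.5,145+445/3.7-.5,.06)@yax, "wrist w10", wdep("w10",400,163.8,.06)@yax,"w11", wdep("w11",334,245.8,.06)@yax)
print("clip w11", wdep("w11",345,300.5,.051)@yax)
E
```

```text
[np.float64(-0.0171), np.float64(-0.0147), np.float64(-0.0123)] [np.float64(0.0442), np.float64(0.0464), np.float64(0.0486)]
0.049 [np.float64(0.0445), np.float64(0.0429)] 0.0463 0.0461
0.051 [np.float64(0.0467), np.float64(0.0451)] 0.0463 0.0455
0.053 [np.float64(0.0489), np.float64(0.0472)] 0.0464 0.045
0.04755070449778749
ptr init top -0.016035853975569874 wrist w10 -0.017769723799151923 w11 -0.018847025347689082
clip w11 0.0453876662326758
```

Call:
servo_tool(plan="-1 0.2 3 0 0 0 0; -1 0 0 0 0 0 0; -1 0 0 0 0 0 0; -1 0 0 0 0 0 0")

```text
time: 18.95
tcp_pos: [0.433, -0.0406, 0.1065]
tool_rot: [[-0.997, -0.004, -0.071], [0.071, -0.012, -0.997], [0.003, -1.0, 0.012]]
force: [-2.3, -2.3, -1.9]
gripper_width: 0.339
```

```bash
python3 - <<'E'
from h import *
st()
A=[snapshot("side")[0].astype(float) for _ in range(4)]
s=np.mean(A,0).astype(np.uint8)
b=cv2.imread("pics/side0.png")
cv2.imwrite("pics/s8.png",np.hstack([cv2.resize(i[180:260,318:365],None,fx=7.5,fy=7.5,interpolation=cv2.INTER_CUBIC) for i in (b,s)]))
E
```

```text
t 18.95 tcp [ 0.433  -0.0406  0.1065] xang 175.92 tooly [-0.0041 -0.0122 -0.9999] F [-2.3 -2.3 -1.9] w 0.339 q [ 22.  -23.3 -30.6   0.6 -83.2 -26.1]
```

View pics/s8.png

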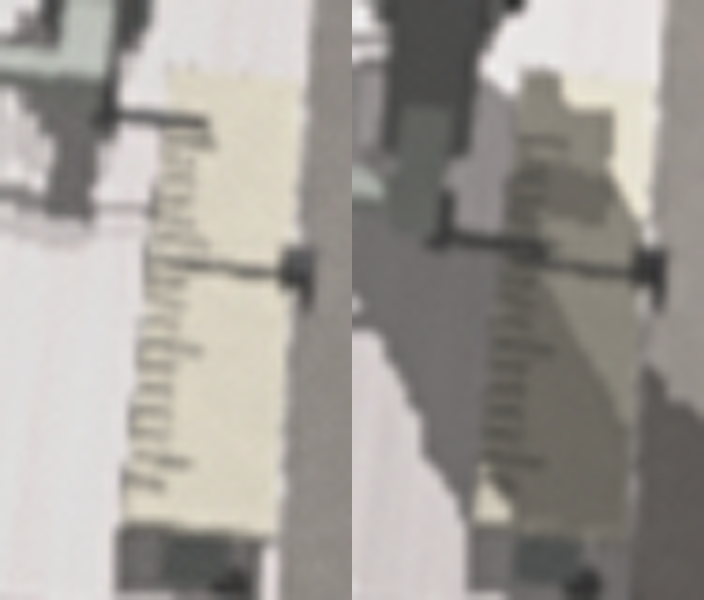

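Call:
servo_tool(plan="-1 0 0 0 0 0 0; -1 0 0 0 0 0 0; -1 0 0 0 0 0 0; -1 0 0 0 0 0 0")

```text
time: 19.65
tcp_pos: [0.433, -0.0407, 0.1064]
tool_rot: [[-0.997, -0.004, -0.071], [0.071, -0.012, -0.997], [0.003, -1.0, 0.012]]
force: [-3.0, -2.8, -2.3]
gripper_width: 0.344
```

```bash
python3 - <<'E'
from h import *
s=st();print(s["joint_vel"])
im,_=snapshot("side");cv2.imwrite("pics/s9.png",im)
E
```

```text
t 19.65 tcp [ 0.433  -0.0407  0.1064] xang 175.92 tooly [-0.0041 -0.0121 -0.9999] F [-3.  -2.8 -2.3] w 0.344 q [ 22.  -23.3 -30.6   0.6 -83.2 -26.1]
[-0.0557  0.0036  0.0115 -0.0043 -0.0616  0.0498]
```

View pics/s9.png

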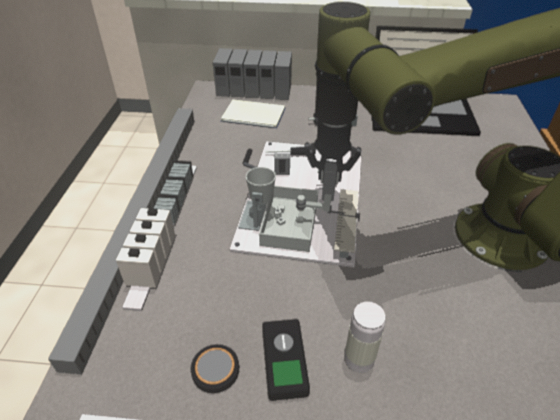

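The side view shows the cup upright at (260,185), the nuts in the tray at (280,215), and the gripper on the handle with the pointer by the clip at (345,213). The tape, meter, can and relay are where they were. The TCP has not moved for 0.7 s.

```bash
python3 -c "
from workcell import job_done
print(job_done())"
```

```text
the job is handed in; nothing more can be done
None
```

I tipped the cup to its stop, turned it back upright, then squeezed the lock button and drew the boom out to the clip. I handed the job in at about 19.7 s, still gripping the handle with the button squeezed.

- **Nuts:** A view from above showed the cup's whole floor empty. In the tray I could clearly see three nuts. The fourth I infer from the height reading, which fits one nut lying on another.
- **Cup:** The crank came back to its upright position, and pushing it further did not move it. The cup looks the same as at the start.
- **Button:** The gripper stood at 0.34 of its opening, about 29 mm, which fits the button fully pressed. The TCP (tool point) had not moved for 0.7 s before I handed in.
- **Boom:** The tool moved 62.4 mm from home. Estimates of the clip's distance disagreed by about 2–3 mm: roughly 61–63 mm from the scale ticks, 62–63.5 mm from the top camera and 63–64 mm from the wrist camera. The pointer should be within about 2 mm of the mark. The gripper hid it from the top and wrist cameras at the end, so the last direct check was the side view alone.
- **Other objects:** In the last side view the relay, meter, can and tape looked unmoved. The arm partly hid the screwdriver.
- **Slip:** The crank's grip bar slipped in the closed fingers partway through tipping. I regripped loosely around it and finished the turn by pushing.

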